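# Open the bead mill's tab-locked cover

## Task

Open the bead mill so that its tubes can be taken out: pinch in both release tabs of the cover's lock knob, turn the knob anticlockwise (seen from above) as far as it goes, then lift the cover straight off and lay it, knob up, flat on the floor of the shallow steel tray. Treat it gently: the thin tabs snap above 20 N each, so centre the pinch on the knob by feel; never press, pull, twist or shove the cover against the mill with more than 25 N; set the cover down softly, and leave the beaker, the cryo box and the blue-capped bottle where they stand.

Things in the scene. Friction and masses are not known exactly. Their poses are not given: they have to be found in the camera images.
- mill: bench-top bead mill: white box, 70 mm high, fixed; origin on the bench under the axis of its round tube carriage, x to its back, y to its left, z up (box spans x -94 to +78 mm, y +-80 mm). The cover sits on its flat top (z = 70 mm) over the carriage, a 12 mm high disc that fits closely into the cover (47 mm radius) and centres it. Posts at y = +-58 mm hold the cover's ears and keep it from turning.
- mill_hub (a point): centre of the top of the steel hub inside the mill, 94 mm above the bench: a 4 mm plate with a slot along the mill's x (37 x 15.5 mm) that holds the T-shaped foot (28 x 6 mm) of the cover's knob. Only with the knob fully open does the foot lie along the slot and come out.
- cover: the mill's loose round grey cover, 104 mm across (123 mm over two ears along y), 0.34 to 0.47 kg with its lock: skirt 30 mm deep, deck 34 mm above the rim. Origin at the centre of the rim's underside, z up, x and y as the mill's while it sits on it. It starts locked on the mill; unlocked, it must rise 25 mm to be clear. A notched ring round the knob (55 mm across, top 40 mm above the rim) takes the tabs' bolts.
- lock_point (a point): on the cover's axis, 56.5 mm above its rim: mid-height of the tabs of the black lock knob. Axes as the cover's. The knob's own axis is clamped up to 3.5 mm off this point in x and in y, differently each time: centre the pinch by feel. Knob 26 by 46 mm, top 75 mm above the rim. Grey tabs stand out on its two long sides: 46 mm over both when free, 34 mm fully pinched.
- knob (a joint): turn of the lock knob, rad: 0 = locked, grows anticlockwise seen from above, hard stop at 1.22 = open. The line through the two tabs lies 0.96 rad + this value anticlockwise of the cover's x axis. It turns (about 0.1 N m) only while BOTH tabs are pinched in by 5 mm or more; otherwise it is latched, with some 0.05 rad of play.
- tabs_foot (a point): on the cover's axis, 43 mm above its rim: height of the lower edge of the two tabs, 3 mm over the notched ring. Each tab has a flat upright face 18 mm wide, up to 70 mm. It slides inward 6 mm against a spring: 6 N to start, 9.5 N at 5 mm, where its bolt leaves the notch, 10 N at the stop. Off centre, one tab stops and takes the extra force before the other is freed; the side force on the gripper shows it.
- tray: shallow rectangular steel tray, 160 (x) by 200 (y) by 14 mm, walls and floor 3 mm thick, fixed; origin at the centre of its underside, z up; its inner floor lies at z = 3 mm
- beaker: loose glass beaker, 70 mm across, 88 mm high, origin under its centre; not to be disturbed
- cryo_box: loose white cardboard cryo box, 69 x 68 x 44 mm, origin under its centre; not to be disturbed
- bottle_blue_cap: loose clear bottle with a blue cap, 68 mm across, 125 mm high, origin under its centre; not to be disturbed

How it is judged:
By the outcome, as a careful person would: the job done as asked, in the order asked, and still so for the second after the job is handed in, with the robot touching nothing.
It also fails if it takes over 64 s, if anything falls off the work surface, if the arm or the gripper's body presses on something with over 40 N, if the wrist force passes 120 N, or if a joint passes its speed limit or range.

## Robot

A 7-joint arm with a two-finger parallel gripper is mounted at the origin on a cart in front of the work surface, level with it; the furniture and walls round the work are solid. World frame = base frame: x ahead of the robot, y to its left, z up, the work surface at z = 0. Lengths are in m, angles in rad, forces in N, time in s.
With the tool pointing down it reaches from about 0.35 to 0.9 m from the base axis. Payload 19.9 kg.
Tool frame: the origin (TCP) lies at the centre of the arm's flange, where the gripper is bolted on; the fingertips stand r.tip_extent ahead of it and the grasp point (between the pads) lies 180 mm ahead of it (r.tip_extent is the distance from the TCP to the fingertips, in m); z points along the fingers, y is the line along which they close (so a half turn about z gives the same grasp; the last joint's range is limited). The gripper opens to 94 mm and grips with 3 to 60 N. Pads are 16 mm wide; open, the fingers measure 119 mm over their backs; the gripper's body (75 mm by 177 mm) begins 78 mm behind the grasp point.
Start: joints at [1.308, 0.417, -0.01, 1.614, 0.005, 1.111, -0.053], TCP at [0.137, -0.61, 0.405] pointing down, gripper open.
Joint ranges: [-2.81, 2.81], [-0.39, 2.02], [-1.27, 1.25], [0.06, 2.57], [-1.19, 4.33], [0.19, 2], [-2.82, 2.82]. Speed limits (rad/s): [1.89, 1.89, 2.39, 2.39, 3.01, 3.01, 3.01].

## Interface

Orientations are given as a 3x3 rotation matrix whose columns are the frame's x, y, z axes.
In Python, from plant import r gives the robot as it stands.
- The arm moves only by the tool arm_command, never from a script. Its argument "plan" is a list of rows, each a list of 3 entries, a list of its own where there are three numbers: the shift along the tool's x, y, z in units of 50 mm (1.0 is 50 mm), then the turn, a rotation vector about the tool's x, y, z in units of 0.08 rad (1.0 is 0.08 rad), then the gripper command: -1 is shut, 1 is fully open, values between are in proportion. In form: [[[tx, ty, tz], [wx, wy, wz], jaw], ...]. A call has 1 to 12 rows; each row shifts and turns the commanded pose from where the row before left it, along the tool's axes as they then stand; what a row does not reach is not made up. A row lasts 1/10 s, in which the tool goes at most 50 mm and 8.59 degrees, less where a joint would pass 70% of its speed; a pose out of reach is approached as far as the arm can. A call with a number of a shift or a turn outside -1 to 1 is refused whole. A call with a gripper value outside its range is refused whole. The fingers move at their own pace and stop on an object; "newtons" is the grip in N (left out, the last holds). Time passes only in rows, so rows that do not move let the fingers close. It gives the time, the measured TCP pose, the force, the opening and the grip force at its end, in the units of the state.
- r.get_state(): the state, without advancing time (a new reading comes with each control period).
- r.snapshot(name): name is "scene" or "side" or "wrist"; returns (picture, depth): 400x640x3 uint8, red, green, blue; 400x640 float32, m along the optical axis (not along the pixel's ray), 0 where there is no reading.
- r.calibration(name): a dict with "mtx" (3x3 intrinsics, pixels), "R" (3x3) and "t" (3): a world point X has camera coordinates R X + t; the wrist camera has in their place "hand_eye" (4x4, takes a point from camera to tool coordinates, whose origin is the TCP and whose axes are the flange's). Camera axes: x right, y down, z forward; pixel columns grow to the right and rows downward; lengths in m; the calibration is good to about 2 mm. The wrist camera is an equidistant fisheye: a pixel r from the principal point sees the ray r / f radians off the axis. A picture is of the moment at which its call begins: read the wrist's pose just before it. calibration takes no time and is no camera call.
- r.hand_in(): hands the job in; it is judged then, once.
The state is a dict: "clock": time; "joint_pos": joint angles; "dq": joint speeds; "joint_torque": joint torques, N m; "tcp_pos": TCP position; "eef_rot": TCP orientation; "contact_force": force on the tool from outside, world axes, zero at the start; "wrist_torque": the same for the moment, N m; "width": finger opening in m; "finger_force": force on a finger pad.
Only numpy, scipy, OpenCV 4.12 (cv2) and the standard library are available. Lean on these libraries where they do the work, as an engineer would, in place of code of your own. Each camera call takes 0.05 s, during which the arm holds its last target. There are 200 camera calls.

## Working session

There is one attempt and no reset: what is moved stays moved. The work goes in short steps, Python scripts to look and compute and a tool call to move; the robot and the scene stay as the last step left them, time stands still between calls to the robot, and variables do not carry over. Pictures are saved under pics/ and viewed, at most 10 in all, crops included, and the job is handed in when it is done.

Besides the shell and the picture viewer there is one more tool, called after "Call:" as name(argument=value, ...), one argument or row to a line, values as JSON. arm_command: Moves the arm, as the interface text tells. Its arguments: {"type":"object","properties":{"plan":{"type":"array","items":{"type":"array"}},"newtons":{"type":"number"}},"required":["plan"]}

```bash
mkdir -p pics; ls; cat > look.py <<'E'
import cv2,sys,numpy as np
from plant import r
for n in sys.argv[2:]:
    im,d=r.snapshot(n); cv2.imwrite(f'pics/{n}_{sys.argv[1]}.png',im[:,:,::-1]); np.savez(f'pics/{n}_{sys.argv[1]}.npz',d=d)
E
python3 look.py 0 scene side; python3 - <<'E'
from plant import r
import numpy as np; np.set_printoptions(precision=4,suppress=True)
print(r.get_state(), r.tip_extent)
for n in("scene","side","wrist"): print(n,r.calibration(n))
E
python3 -c "
import cv2,numpy as np
a=cv2.imread('pics/scene_0.png');b=cv2.imread('pics/side_0.png');print(a.shape)"
```

```text
pics
{'clock': 0.1, 'joint_pos': array([ 1.3075,  0.4179, -0.0103,  1.6141,  0.0047,  1.1107, -0.053 ]), 'dq': array([-0.0003, -0.0001,  0.0014, -0.0009,  0.0005,  0.0001,  0.0026]), 'joint_torque': array([  0.0011, -85.2577,   0.6393, -42.669 ,  -0.049 ,   0.0165,
         0.0001]), 'tcp_pos': array([ 0.1375, -0.6096,  0.4041]), 'eef_rot': array([[ 0.9755,  0.22  , -0.0003],
       [ 0.22  , -0.9755,  0.001 ],
       [-0.0001, -0.001 , -1.    ]]), 'contact_force': array([-0.2315,  0.0623,  0.3607]), 'wrist_torque': array([ 0.041 , -0.0163,  0.0003]), 'finger_force': 0.0, 'width': 0.09391636612136013} 0.1992
scene {'mtx': array([[442.0514,   0.    , 318.5741],
       [  0.    , 442.0514, 203.2837],
       [  0.    ,   0.    ,   1.    ]]), 'R': array([[-0.6848, -0.7285,  0.0205],
       [-0.4533,  0.4038, -0.7947],
       [ 0.5706, -0.5534, -0.6067]]), 't': array([0.4041, 0.3315, 0.6378])}
side {'mtx': array([[403.8118,   0.    , 316.3159],
       [  0.    , 403.8118, 206.0473],
       [  0.    ,   0.    ,   1.    ]]), 'R': array([[ 0.9831, -0.1812,  0.0256],
       [-0.0714, -0.509 , -0.8578],
       [ 0.1685,  0.8415, -0.5134]]), 't': array([-0.5959,  0.1462,  0.927 ])}
wrist {'mtx': array([[309.7069,   0.    , 311.6648],
       [  0.    , 309.7069, 196.9715],
       [  0.    ,   0.    ,   1.    ]]), 'hand_eye': array([[ 0.0014, -0.9662, -0.2578,  0.0737],
       [ 1.    ,  0.0012,  0.0006,  0.0013],
       [-0.0003, -0.2578,  0.9662,  0.019 ],
       [ 0.    ,  0.    ,  0.    ,  1.    ]])}
(400, 640, 3)
```

View pics/scene_0.png

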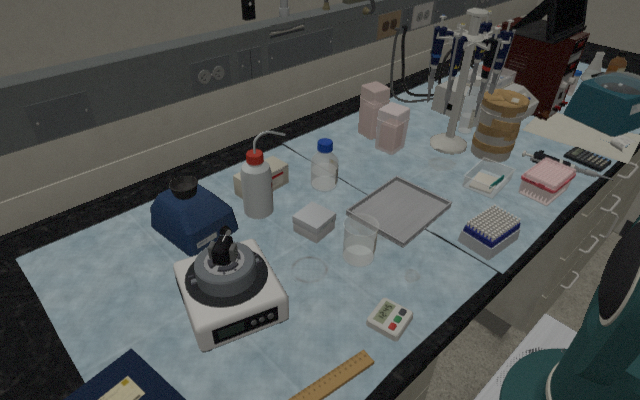

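View pics/side_0.png

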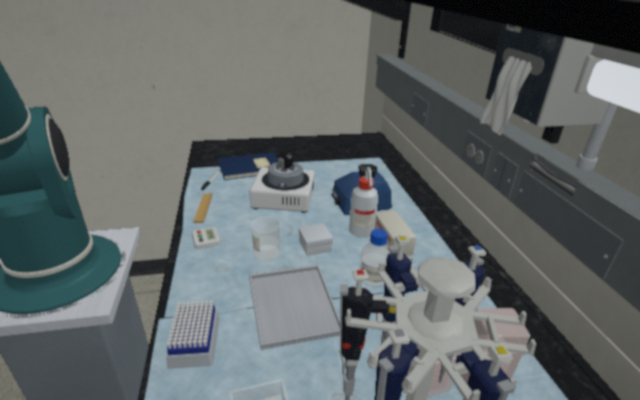

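The scene view shows the mill at about (230,290) with its display facing the lower right, the tray at about (400,210), the beaker at (360,240), the box at (315,222) and the bottle at (324,165). The side view shows the same layout.

```bash
cat > geo.py <<'E'
import numpy as np,cv2
from plant import r
np.set_printoptions(precision=4,suppress=True)
def ray(n,px,z):
    c=r.calibration(n);R,t=c['R'],c['t'];C=-R.T@t
    d=R.T@np.linalg.solve(c['mtx'],[px[0],px[1],1]); return C+d*(z-C[2])/d[2]
def cloud(n,d):
    c=r.calibration(n);v,u=np.mgrid[:400,:640]
    p=np.stack([(u-c['mtx'][0,2])*d/c['mtx'][0,0],(v-c['mtx'][1,2])*d/c['mtx'][1,1],d],-1)
    return (p-c['t'])@c['R']
def proj(n,X):
    c=r.calibration(n);p=c['mtx']@(c['R']@np.asarray(X)+c['t']); return p[:2]/p[2]
E
python3 - <<'E'
from geo import *
a=cv2.imread('pics/scene_0.png')
m=cv2.resize(a[215:355,160:300],(600,600),interpolation=cv2.INTER_CUBIC)
cv2.imwrite('pics/mill_crop.png',m)
t=cv2.resize(a[130:270,280:460],None,fx=4,fy=4,interpolation=cv2.INTER_CUBIC);cv2.imwrite('pics/tray_crop.png',t)
P=cloud('scene',np.load('pics/scene_0.npz')['d'])
# mill-top points
s=P[215:355,160:300].reshape(-1,3)
q=s[(abs(s[:,2]-.07)<.006)]
print('mill top',len(q),cv2.minAreaRect((q[:,:2]*1000).astype(np.float32)), np.median(q[:,2]))
k=s[s[:,2]>.115]; print('knob',k.mean(0),k.max(0),k.min(0))
k=s[abs(s[:,2]-.104)<.004]; print('deck',len(k),cv2.minEnclosingCircle((k[:,:2]*1000).astype(np.float32)),k.mean(0))
for px in [(348,209),(398,179),(451,205),(402,241)]: print('tray',ray('scene',px,.014))
E
```

```text
mill top 4231 ((621.0087280273438, 235.30860900878906), (156.59304809570312, 318.29364013671875), 73.75679779052734) 0.0683585088232155
knob [0.4998 0.2844 0.1895] [0.5804 0.5135 0.6421] [0.063  0.2321 0.1151]
deck 1341 ((558.4570922851562, 253.83755493164062), 52.312705993652344) [0.546  0.2606 0.104 ]
tray [ 0.5928 -0.0953  0.014 ]
tray [ 0.5936 -0.2798  0.014 ]
tray [ 0.4415 -0.2878  0.014 ]
tray [ 0.4402 -0.1013  0.014 ]
```

View pics/mill_crop.png

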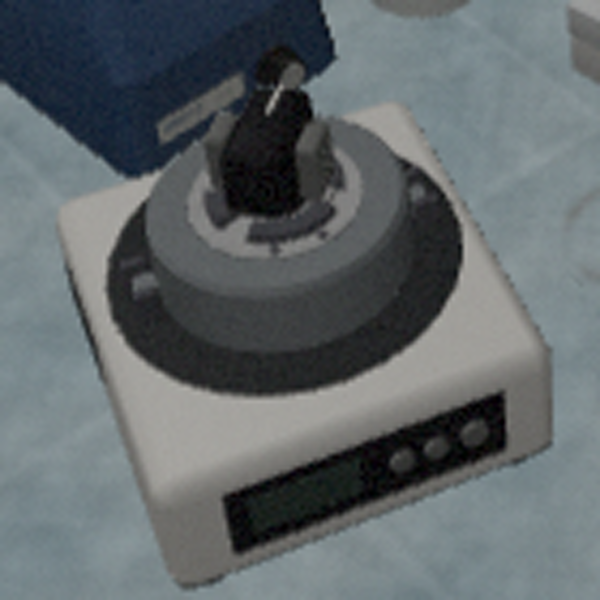

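View pics/tray_crop.png

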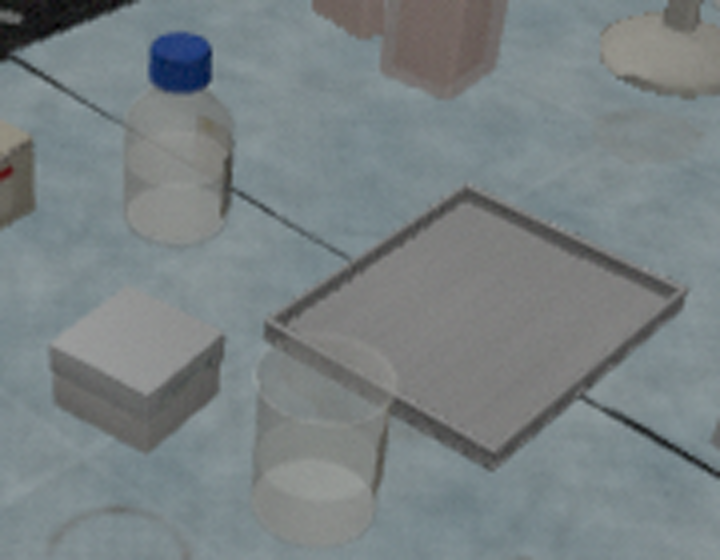

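The crops show the mill's top corners at (174,265), (252,240), (287,297) and (197,330) in scene pixels. The ears are at (194,282) and (259,260), and the tray rim corners at (346.5,211), (397,177), (451.5,203) and (403,244).

```bash
python3 - <<'E'
from geo import *
c=r.calibration('scene');print('cam',-c['R'].T@c['t'])
for px in [(174,265.2),(252.2,239.5),(287.2,296.7),(197.3,330.5)]: print('mill',ray('scene',px,.067))
for px in [(193.8,282),(259.2,260.5)]: print('ear',ray('scene',px,.078))
T=[ray('scene',p,.014)[:2] for p in [(346.5,211.2),(396.7,176.7),(451.5,202.7),(403,244)]]; print('tray',T,np.mean(T,0))
P=cloud('scene',np.load('pics/scene_0.npz')['d'])
s=P.reshape(-1,3); near=(abs(s[:,0]-.558)<.13)&(abs(s[:,1]-.254)<.13)
k=s[near&(abs(s[:,2]-.104)<.003)]; print('deck',len(k),cv2.minEnclosingCircle((k[:,:2]*1000).astype(np.float32)))
q=s[near&(abs(s[:,2]-.068)<.004)];print('top',cv2.minAreaRect((q[:,:2]*1000).astype(np.float32)))
k=s[near&(s[:,2]>.116)&(s[:,2]<.16)];print('knob',k.mean(0),k[:,2].max())
tr=s[(abs(s[:,0]-.517)<.075)&(abs(s[:,1]+.19)<.09)];print('floor',np.median(tr[:,2]))
tr=s[(abs(s[:,0]-.517)<.12)&(abs(s[:,1]+.19)<.14)&(s[:,2]>.009)&(s[:,2]<.018)];print('rim',len(tr),cv2.minAreaRect((tr[:,:2]*1000).astype(np.float32)),tr.min(0),tr.max(0))
b=ray('scene',(280+315/4,130+505/4),0);print('beaker~',b)
print('box top c',ray('scene',(280+137/4,130+340/4),.044)); print('bottle cap',ray('scene',(280+180/4,130+45/4),.125))
print('wash',ray('scene',(258,214),0),P[150:160,250:262].reshape(-1,3)[::20]); print('vortexer top',P[182:188,178:190].reshape(-1,3)[::20])
k=s[(s[:,2]>.12)&(s[:,0]>.3)&(s[:,0]<.85)&(s[:,1]>.1)&(s[:,1]<.5)]
for lo in np.arange(.12,.3,.02):
  kk=k[(k[:,2]>lo)&(k[:,2]<lo+.02)]
  if len(kk): print(lo,len(kk),kk.min(0),kk.max(0))
E
```

```text
cam [0.063  0.5135 0.6421]
mill [0.6432 0.3083 0.067 ]
mill [0.6053 0.1633 0.067 ]
mill [0.4509 0.2049 0.067 ]
mill [0.4925 0.3512 0.067 ]
ear [0.5742 0.3071 0.078 ]
ear [0.5413 0.1941 0.078 ]
tray [array([ 0.5894, -0.0868]), array([ 0.6025, -0.2856]), array([ 0.4458, -0.2964]), array([ 0.433 , -0.0955])] [ 0.5177 -0.1911]
deck 1275 ((558.3236083984375, 253.83399963378906), 52.186859130859375)
top ((550.1688232421875, 255.91720581054688), (156.59616088867188, 170.76316833496094), 73.78331756591797)
knob [0.5511 0.2574 0.1365] 0.14700902005824742
floor 0.002909247340696978
rim 595 ((520.1737060546875, -192.76107788085938), (163.62049865722656, 204.65814208984375), 3.970100164413452) [ 0.4328 -0.2982  0.009 ] [ 0.6087 -0.0862  0.018 ]
beaker~ [ 0.4796 -0.0105  0.    ]
box top c [0.6015 0.0034 0.044 ]
bottle cap [ 0.7154 -0.1351  0.125 ]
wash [0.7304 0.0603 0.    ] [[0.7564 0.05   0.1549]
 [0.7397 0.0411 0.1564]
 [0.7385 0.0525 0.1565]
 [0.7369 0.064  0.1569]
 [0.7257 0.0518 0.1547]
 [0.7242 0.0633 0.1551]]
vortexer top [[0.8129 0.1977 0.11  ]
 [0.8022 0.1856 0.1075]
 [0.8019 0.1952 0.1069]
 [0.8019 0.2046 0.1063]]
0.12 333 [0.536 0.206 0.12 ] [0.8151 0.2773 0.14  ]
0.13999999999999999 308 [0.5356 0.2321 0.14  ] [0.5782 0.2769 0.147 ]
```

Call:
arm_command(
  plan=[
    [[0, 0, 0], [0, 0, -0.95], 1],
    [[0, 0, 0], [0, 0, -0.95], 1],
    [[0, 0, 0], [0, 0, -0.95], 1],
    [[0, 0, 0], [0, 0, -0.95], 1],
    [[0, 0, 0], [0, 0, -0.95], 1],
    [[0, 0, 0], [0, 0, -0.95], 1],
    [[0.7, -0.33, 0], [0, 0, 0], 1],
    [[0.7, -0.33, 0], [0, 0, 0], 1],
    [[0.7, -0.33, 0], [0, 0, 0], 1],
    [[0.7, -0.33, 0], [0, 0, 0], 1],
    [[0.7, -0.33, 0], [0, 0, 0], 1],
    [[0.7, -0.33, 0], [0, 0, 0], 1],
  ],
  newtons=4,
)

```text
clock: 1.3
tcp_pos: [0.2394, -0.3993, 0.4044]
eef_rot: [[0.779, 0.627, -0.0], [0.627, -0.779, 0.0], [-0.0, -0.0, -1.0]]
contact_force: [0.5, 0.5, 0.9]
width: 0.0942
finger_force: 0.0
```

Call:
arm_command(
  plan=[
    [[0.7, -0.33, 0], [0, 0, 0], 1],
    [[0.7, -0.33, 0], [0, 0, 0], 1],
    [[0.7, -0.33, 0], [0, 0, 0], 1],
    [[0.7, -0.33, 0], [0, 0, 0], 1],
    [[0.7, -0.33, 0], [0, 0, 0], 1],
    [[0.7, -0.33, 0], [0, 0, 0], 1],
    [[0.7, -0.33, 0], [0, 0, 0], 1],
    [[0.7, -0.33, 0], [0, 0, 0], 1],
    [[0.7, -0.33, 0], [0, 0, 0], 1],
    [[0.7, -0.33, 0], [0, 0, 0], 1],
    [[0.7, -0.33, 0], [0, 0, 0], 1],
    [[0.7, -0.33, 0], [0, 0, 0], 1],
  ],
)

```text
clock: 2.5
tcp_pos: [0.4423, 0.0182, 0.4047]
eef_rot: [[0.779, 0.627, 0.0], [0.627, -0.779, -0.0], [0.0, 0.0, -1.0]]
contact_force: [1.0, -1.4, -0.7]
width: 0.0942
finger_force: 0.0
```

```bash
cat >> geo.py <<'E'
MILL=np.array([.558,.2535]);YAW=-.281
def st():
    s=r.get_state();R=s['eef_rot'];phi=np.arctan2(R[1,1],R[0,1])
    print('t',round(s['clock'],2),'tcp',s['tcp_pos'],'phi',round(phi,4),'tilt',R[:2,2],'w',round(s['width'],4),'ff',round(s['finger_force'],2),'q7',s['joint_pos'][6])
    print('F tool',R.T@s['contact_force'],'Fw',s['contact_force'],'M',s['wrist_torque'])
    return s
def to(x,y,z,phi=None):
    s=st();R=s['eef_rot'];d=R.T@(np.array([x,y,z])-s['tcp_pos'])/.05
    print('shift units',d)
    if phi is not None:
        p=np.arctan2(R[1,1],R[0,1]);print('wz units',-(phi-p)/.08)
E
python3 -c "
from geo import *
to(.558,.2535,.404,-.892)"; python3 look.py 1 wrist
```

```text
t 2.5 tcp [0.4423 0.0182 0.4047] phi -0.8933 tilt [ 0.0001 -0.0001] w 0.0942 ff 0.0 q7 -1.0990901373131692
F tool [-0.125   1.7355  0.6923] Fw [ 0.9906 -1.4306 -0.692 ] M [-0.0438 -0.0726 -0.0176]
shift units [ 4.7528 -2.2155  0.013 ]
wz units -0.01568003948305835
```

View pics/wrist_1.png

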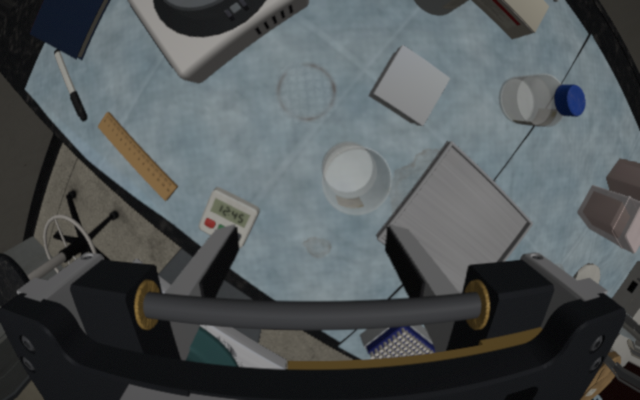

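The wrist view, taken about halfway there, shows the mill at the top (220,20). The beaker is at (355,180), the box at (410,85) and the tray at (455,210). I'll continue.

Call:
arm_command(
  plan=[
    [[0.6, -0.37, 0], [0, 0, 0], 1],
    [[0.6, -0.37, 0], [0, 0, 0], 1],
    [[0.6, -0.37, 0], [0, 0, 0], 1],
    [[0.6, -0.37, 0], [0, 0, 0], 1],
    [[0.6, -0.37, 0], [0, 0, 0], 1],
    [[0.6, -0.37, 0], [0, 0, 0], 1],
    [[0, 0, 0], [0, 0, 0], 1],
    [[0, 0, 0], [0, 0, 0], 1],
  ],
)

```text
clock: 3.35
tcp_pos: [0.5124, 0.2164, 0.4041]
eef_rot: [[0.778, 0.628, -0.001], [0.628, -0.778, 0.0], [-0.001, -0.001, -1.0]]
contact_force: [0.6, -0.7, -0.2]
width: 0.094
finger_force: 0.0
```

```bash
python3 -c "
from geo import *
to(.558,.2535,.404,-.892)"; python3 look.py 2 wrist; python3 -c "
import cv2
a=cv2.imread('pics/wrist_2.png')[60:320,140:480];cv2.imwrite('pics/w2c.png',cv2.resize(a,None,fx=2.3,fy=2.3,interpolation=cv2.INTER_CUBIC))"
```

```text
t 3.35 tcp [0.5124 0.2164 0.4041] phi -0.8917 tilt [-0.0012  0.0001] w 0.094 ff 0.0 q7 -1.6043062938295678
F tool [0.0263 0.9602 0.2118] Fw [ 0.6233 -0.7306 -0.2127] M [-0.0112 -0.0062  0.0262]
shift units [ 1.1747 -0.0047  0.0015]
wz units 0.00436145085094819
```

View pics/w2c.png

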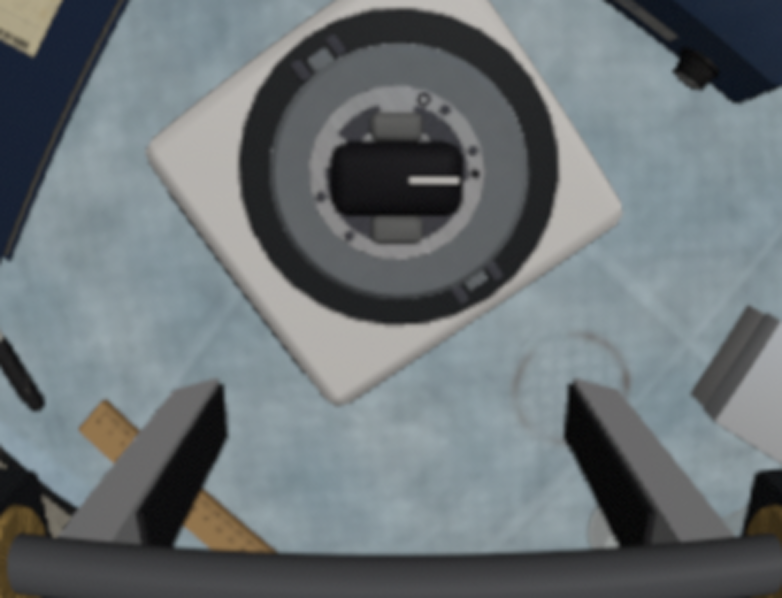

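The wrist crop shows the mill square on, with the knob at crop (397,180) and its ends at x=330 and 463. The tabs are at (397,112) and (397,243). The deck circle spans x 271–530 and y 43–298, and the ears are at (321,58) and (477,281).

```bash
cat >> geo.py <<'E'
def wray(px,z,s=None):
    s=s or r.get_state();c=r.calibration('wrist');K=c['mtx'];H=c['hand_eye']
    v=(np.array(px)-K[:2,2])/K[0,0];th=np.linalg.norm(v);d=np.r_[np.sin(th)*v/th,np.cos(th)]
    d=s['eef_rot']@(H[:3,:3]@d);C=s['tcp_pos']+s['eef_rot']@H[:3,3]
    return C+d*(z-C[2])/d[2]
E
python3 - <<'E'
from geo import *
f=lambda u,v,z:wray((140+u/2.3,60+v/2.3),z)
s=r.get_state();R=s['eef_rot']
for n,p in dict(endL=(330,180,.143),endR=(463,180,.143),top_up=(397,143,.145),top_dn=(397,216,.145),tabU=(397,112,.140),tabD=(397,243,.140),deckL=(271,170,.104),deckR=(530,170,.104),deckU=(400,43,.104),deckD=(400,298,.104),ear1=(321,58,.078),ear2=(477,281,.078)).items():
    X=f(*p);print(n,X,'tool',(R.T@(X-s['tcp_pos']))[:2])
E
```

```text
endL [0.5426 0.2673 0.143 ] tool [ 0.0561 -0.0213]
endR [0.571  0.2321 0.143 ] tool [0.0562 0.0239]
top_up [0.5666 0.2575 0.145 ] tool [0.0686 0.0014]
top_dn [0.5473 0.2419 0.145 ] tool [0.0439 0.0014]
tabU [0.5748 0.2641 0.14  ] tool [0.0792 0.0014]
tabD [0.5395 0.2355 0.14  ] tool [0.0338 0.0015]
deckL [0.5268 0.2893 0.104 ] tool [ 0.0577 -0.0484]
deckR [0.5915 0.2094 0.104 ] tool [0.0579 0.0544]
deckU [0.5976 0.2808 0.104 ] tool [0.1075 0.0027]
deckD [0.5182 0.2166 0.104 ] tool [0.0054 0.0029]
ear1 [0.5743 0.3049 0.078 ] tool [ 0.1044 -0.0307]
ear2 [0.5409 0.1908 0.078 ] tool [0.0069 0.0372]
```

Call:
arm_command(
  plan=[
    [[0.375, 0.01, 0], [0, 0, 0], 0.3],
    [[0.375, 0.01, 0], [0, 0, 0], 0.3],
    [[0.375, 0.01, 0], [0, 0, 0], 0.3],
    [[0, 0, 0.5], [0, 0, 0], 0.3],
    [[0, 0, 0.5], [0, 0, 0], 0.3],
    [[0, 0, 0.4], [0, 0, 0], 0.3],
    [[0, 0, 0.15], [0, 0, 0], 0.3],
    [[0, 0, 0], [0, 0, 0], 0.3],
  ],
  newtons=3,
)

```text
clock: 4.2
tcp_pos: [0.5574, 0.2492, 0.3267]
eef_rot: [[0.78, 0.626, -0.001], [0.626, -0.78, -0.001], [-0.001, -0.0, -1.0]]
contact_force: [-0.2, 0.9, 0.5]
width: 0.0612
finger_force: 0.0
```

```bash
python3 -c "
from geo import *
st()"
```

```text
t 4.2 tcp [0.5574 0.2492 0.3267] phi -0.894 tilt [-0.0011 -0.0007] w 0.0612 ff 0.0 q7 -1.6997357903390027
F tool [ 0.3742 -0.8075 -0.4591] Fw [-0.2135  0.8642  0.4588] M [ 0.0141 -0.0182 -0.005 ]
```

Call:
arm_command(
  plan=[
    [[0, 0, 0], [0, 0, 0], 0.1],
    [[0, 0, 0], [0, 0, 0], 0.1],
    [[0, 0, 0], [0, 0, 0], 0.05],
    [[0, 0, 0], [0, 0, 0], 0.0],
    [[0, 0, 0], [0, 0, 0], -0.05],
    [[0, 0, 0], [0, 0, 0], -0.1],
    [[0, 0, 0], [0, 0, 0], -0.1],
  ],
)

```text
clock: 4.9
tcp_pos: [0.557, 0.251, 0.3276]
eef_rot: [[0.778, 0.628, -0.0], [0.628, -0.778, 0.001], [0.001, -0.001, -1.0]]
contact_force: [-3.1, 3.9, 4.9]
width: 0.0458
finger_force: 3.0
```

```bash
python3 -c "
from geo import *
st()"
```

```text
t 4.9 tcp [0.557  0.251  0.3276] phi -0.8922 tilt [-0.      0.0012] w 0.0458 ff 3.02 q7 -1.70008204901307
F tool [ 0.0151 -5.009  -4.8661] Fw [-3.1324  3.903   4.8707] M [ 1.0398  0.9043 -0.0003]
```

Call:
arm_command(
  plan=[
    [[0, 0, 0], [0, 0, 0], 0.1],
    [[0, 0, 0], [0, 0, 0], 0.1],
    [[0, 0, 0], [0, 0, 0], 0.1],
  ],
)

```text
clock: 5.2
tcp_pos: [0.5575, 0.2499, 0.3271]
eef_rot: [[0.779, 0.627, -0.0], [0.627, -0.779, -0.0], [-0.0, 0.0, -1.0]]
contact_force: [1.1, -0.2, 0.6]
width: 0.0517
finger_force: 0.0
```

```bash
python3 -c "
from geo import *
st()"
```

```text
t 5.2 tcp [0.5575 0.2499 0.3271] phi -0.8933 tilt [-0.0001 -0.0003] w 0.0517 ff 0.0 q7 -1.700109004218089
F tool [ 0.7602  0.8543 -0.5653] Fw [ 1.1278 -0.1889  0.5653] M [ 0.0157 -0.0454 -0.0211]
```

Call:
arm_command(
  plan=[
    [[0, 0, 0], [0, 0, 0], 0.3],
    [[0, 0, -0.3], [0, 0, 0], 0.3],
    [[0, 0, -0.4], [0, 0, 0], 0.3],
    [[0, 0, 0], [0, 0, -0.98], 0.3],
    [[0, 0, 0], [0, 0, -0.98], 0.3],
    [[0, 0, 0], [0, 0, -0.98], 0.3],
    [[0, 0, 0], [0, 0, -0.98], 0.3],
    [[0, 0, 0], [0, 0, -0.98], 0.3],
    [[0, 0, 0], [0, 0, -0.98], 0.3],
    [[0, 0, 0], [0, 0, -0.98], 0.3],
    [[0, 0, 0], [0, 0, -0.98], 0.3],
    [[0, 0, 0], [0, 0, -0.98], 0.3],
  ],
)

```text
clock: 6.4
tcp_pos: [0.5575, 0.2502, 0.3633]
eef_rot: [[0.183, 0.983, 0.001], [0.983, -0.183, 0.0], [0.0, 0.001, -1.0]]
contact_force: [1.0, -1.1, -0.3]
width: 0.0607
finger_force: 0.0
```

Call:
arm_command(
  plan=[
    [[0, 0, 0], [0, 0, -0.98], 0.3],
    [[0, 0, 0], [0, 0, -0.98], 0.3],
    [[0, 0, 0], [0, 0, -0.98], 0.3],
    [[0, 0, 0], [0, 0, -0.98], 0.3],
    [[0, 0, 0], [0, 0, -0.98], 0.3],
    [[0, 0, 0], [0, 0, -0.98], 0.3],
    [[0, 0, 0], [0, 0, -0.98], 0.3],
    [[0, 0, 0], [0, 0, -0.98], 0.3],
    [[0, 0, 0], [0, 0, -0.98], 0.3],
    [[0, 0, 0], [0, 0, -0.98], 0.3],
    [[0, 0, 0], [0, 0, -0.98], 0.3],
    [[0, 0, 0], [0, 0, 0], 0.3],
  ],
)

```text
clock: 7.6
tcp_pos: [0.5576, 0.25, 0.363]
eef_rot: [[-0.626, 0.78, 0.0], [0.78, 0.626, 0.0], [-0.0, 0.0, -1.0]]
contact_force: [0.2, 0.0, 0.0]
width: 0.0611
finger_force: 0.0
```

Call:
arm_command(
  plan=[
    [[0, 0, 0], [0, 0, 0], 0.3],
    [[0, 0, 0], [0, 0, 0], 0.3],
  ],
)

```text
clock: 7.8
tcp_pos: [0.5574, 0.2501, 0.3626]
eef_rot: [[-0.623, 0.782, 0.0], [0.782, 0.623, -0.0], [-0.0, 0.0, -1.0]]
contact_force: [-0.2, -0.2, 0.2]
width: 0.0608
finger_force: 0.0
```

```bash
python3 -c "
from geo import *
to(.5566,.2509,.3135,.679)"
```

```text
t 7.8 tcp [0.5574 0.2501 0.3626] phi 0.6729 tilt [ 0.0003 -0.0001] w 0.0608 ff 0.0 q7 -0.28650820377305536
F tool [-0.0383 -0.3485 -0.1816] Fw [-0.2487 -0.2471  0.1815] M [-0.0177 -0.1438 -0.0074]
shift units [ 0.0221 -0.0035  0.9812]
wz units -0.07571413279808953
```

Call:
arm_command(
  plan=[
    [[0.02, 0, 0.4], [0, 0, -0.07], 0.3],
    [[0, 0, 0.4], [0, 0, 0], 0.3],
    [[0, 0, 0.18], [0, 0, 0], 0.3],
    [[0, 0, 0], [0, 0, 0], 0.2],
    [[0, 0, 0], [0, 0, 0], 0.1],
    [[0, 0, 0], [0, 0, 0], 0.1],
    [[0, 0, 0], [0, 0, 0], 0.1],
  ],
  newtons=3,
)

```text
clock: 8.5
tcp_pos: [0.5569, 0.251, 0.3139]
eef_rot: [[-0.629, 0.777, 0.001], [0.777, 0.629, 0.0], [-0.0, 0.001, -1.0]]
contact_force: [-0.3, -0.2, 0.3]
width: 0.0513
finger_force: 0.0
```

```bash
python3 -c "
from geo import *
st()"
```

```text
t 8.5 tcp [0.5569 0.251  0.3139] phi 0.6803 tilt [0.0009 0.0004] w 0.0513 ff 0.0 q7 -0.31821246375380025
F tool [-0.0087 -0.3742 -0.2504] Fw [-0.2857 -0.2423  0.2501] M [-0.054  -0.0968  0.0074]
```

Call:
arm_command(
  plan=[
    [[0, 0, 0], [0, 0, 0], 0.05],
    [[0, 0, 0], [0, 0, 0], 0.02],
    [[0, 0, 0], [0, 0, 0], 0.0],
    [[0, 0, 0], [0, 0, 0], -0.03],
    [[0, 0, 0], [0, 0, 0], -0.05],
    [[0, 0, 0], [0, 0, 0], -0.05],
  ],
)

```text
clock: 9.1
tcp_pos: [0.5571, 0.2513, 0.3137]
eef_rot: [[-0.629, 0.777, 0.002], [0.777, 0.629, 0.001], [0.0, 0.002, -1.0]]
contact_force: [5.2, 3.0, 2.7]
width: 0.0457
finger_force: 3.0
```

```bash
python3 -c "
from geo import *
st()"
```

```text
t 9.1 tcp [0.5571 0.2513 0.3137] phi 0.6805 tilt [0.0015 0.0013] w 0.0457 ff 3.02 q7 -0.3182679004792307
F tool [-0.921   5.9386 -2.6904] Fw [5.1912 3.0172 2.7022] M [ 0.8665 -1.3768 -0.0329]
```

Call:
arm_command(
  plan=[
    [[0, 0.01, 0], [0, 0, 0], -0.05],
    [[0, 0, 0], [0, 0, 0], -0.05],
    [[0, 0, 0], [0, 0, 0], -0.05],
  ],
)

```text
clock: 9.4
tcp_pos: [0.5574, 0.2515, 0.3136]
eef_rot: [[-0.629, 0.777, 0.001], [0.777, 0.629, 0.001], [0.0, 0.001, -1.0]]
contact_force: [3.8, 2.3, 4.1]
width: 0.0457
finger_force: 3.0
```

```bash
python3 -c "
from geo import *
st()"
```

```text
t 9.4 tcp [0.5574 0.2515 0.3136] phi 0.6805 tilt [0.0011 0.0009] w 0.0457 ff 3.02 q7 -0.3182713659674773
F tool [-0.6376  4.4116 -4.1436] Fw [3.8255 2.2765 4.1498] M [ 0.843  -1.3364 -0.055 ]
```

Call:
arm_command(
  plan=[
    [[0, 0.014, 0], [0, 0, 0], -0.05],
    [[0, 0.014, -0.004], [0, 0, 0], -0.05],
    [[0, 0, 0], [0, 0, 0], -0.05],
    [[0, 0, 0], [0, 0, 0], -0.05],
  ],
)

```text
clock: 9.8
tcp_pos: [0.5581, 0.2521, 0.3133]
eef_rot: [[-0.629, 0.777, -0.0], [0.777, 0.629, -0.0], [0.0, -0.001, -1.0]]
contact_force: [0.8, -0.1, 4.3]
width: 0.0455
finger_force: 3.0
```

```bash
python3 -c "
from geo import *
st()"
```

```text
t 9.8 tcp [0.5581 0.2521 0.3133] phi 0.6806 tilt [-0.0005 -0.0003] w 0.0455 ff 3.0 q7 -0.31806099034521557
F tool [-0.5719  0.5    -4.2752] Fw [ 0.7505 -0.1288  4.2749] M [-0.0558 -0.2305 -0.0655]
```

Call:
arm_command(
  plan=[
    [[0, 0.003, -0.015], [0, 0, 0], -0.05],
    [[0, 0, 0], [0, 0, 0], -0.08],
    [[0, 0, 0], [0, 0, 0], -0.12],
    [[0, 0, 0], [0, 0, 0], -0.16],
    [[0, 0, 0], [0, 0, 0], -0.2],
    [[0, 0, 0], [0, 0, 0], -0.2],
    [[0, 0, 0], [0, 0, 0], -0.2],
  ],
  newtons=11,
)

```text
clock: 10.5
tcp_pos: [0.5583, 0.2522, 0.3141]
eef_rot: [[-0.629, 0.777, -0.0], [0.777, 0.629, -0.0], [0.0, -0.0, -1.0]]
contact_force: [-0.5, 0.8, -4.7]
width: 0.0381
finger_force: 8.6
```

```bash
python3 -c "
from geo import *
st()"
```

```text
t 10.5 tcp [0.5583 0.2522 0.3141] phi 0.6806 tilt [-0.0002 -0.    ] w 0.0381 ff 8.56 q7 -0.3174982218846166
F tool [0.8989 0.1138 4.7385] Fw [-0.4779  0.7702 -4.7384] M [ 0.0251 -0.1548 -0.0205]
```

Call:
arm_command(
  plan=[
    [[0, 0, 0.007], [0, 0, 0], -0.24],
    [[0, 0, 0], [0, 0, 0], -0.28],
    [[0, 0, 0], [0, 0, 0], -0.32],
    [[0, 0, 0], [0, 0, 0], -0.4],
    [[0, 0, 0], [0, 0, 0], -0.4],
  ],
  newtons=12,
)

```text
clock: 11.0
tcp_pos: [0.5583, 0.2522, 0.3137]
eef_rot: [[-0.629, 0.777, -0.0], [0.777, 0.629, -0.0], [0.0, -0.0, -1.0]]
contact_force: [-1.4, -0.5, -3.4]
width: 0.0326
finger_force: 12.0
```

```bash
python3 -c "
from geo import *
st()"
```

```text
t 11.0 tcp [0.5583 0.2522 0.3137] phi 0.6806 tilt [-0.0002 -0.0001] w 0.0326 ff 11.98 q7 -0.3177530970109772
F tool [ 0.5162 -1.3769  3.38  ] Fw [-1.3957 -0.4655 -3.3797] M [-0.1485  0.1818  0.014 ]
```

Call:
arm_command(
  plan=[
    [[0, -0.002, 0.005], [0, 0, -0.4], -0.4],
    [[0, 0, 0], [0, 0, -0.6], -0.4],
    [[0, 0, 0], [0, 0, -0.6], -0.4],
    [[0, 0, 0], [0, 0, -0.6], -0.4],
    [[0, 0, 0], [0, 0, 0], -0.4],
  ],
)

```text
clock: 11.5
tcp_pos: [0.5583, 0.2522, 0.3136]
eef_rot: [[-0.757, 0.653, -0.0], [0.653, 0.757, 0.0], [0.0, 0.0, -1.0]]
contact_force: [-0.8, -0.2, -1.5]
width: 0.033
finger_force: 12.0
```

```bash
python3 -c "
from geo import *
st()"
```

```text
t 11.5 tcp [0.5583 0.2522 0.3136] phi 0.8587 tilt [-0.0001  0.0005] w 0.033 ff 11.99 q7 -0.16015949116834177
F tool [ 0.4964 -0.7023  1.4677] Fw [-0.8347 -0.2066 -1.4677] M [-0.1185  0.1302  0.007 ]
```

Call:
arm_command(
  plan=[
    [[0, 0, 0.002], [0, 0, -0.6], -0.4],
    [[0, 0, 0], [0, 0, -0.6], -0.4],
    [[0, 0, 0], [0, 0, -0.6], -0.4],
    [[0, 0, 0], [0, 0, -0.6], -0.4],
    [[0, 0, 0], [0, 0, -0.6], -0.4],
    [[0, 0, 0], [0, 0, -0.6], -0.4],
  ],
)

```text
clock: 12.1
tcp_pos: [0.5583, 0.2523, 0.3136]
eef_rot: [[-0.911, 0.412, 0.0], [0.412, 0.911, 0.001], [-0.0, 0.001, -1.0]]
contact_force: [-0.5, 0.1, -2.3]
width: 0.0329
finger_force: 12.0
```

```bash
python3 -c "
from geo import *
st()"
```

```text
t 12.1 tcp [0.5583 0.2523 0.3136] phi 1.1458 tilt [0.0004 0.0006] w 0.0329 ff 12.0 q7 0.09485037195831048
F tool [ 0.473  -0.0819  2.3415] Fw [-0.4638  0.1218 -2.3416] M [ 0.2742  0.0603 -0.0923]
```

Call:
arm_command(
  plan=[
    [[0, 0, 0], [0, 0, -0.7], -0.4],
    [[0, 0, 0], [0, 0, -0.7], -0.4],
    [[0, 0, 0], [0, 0, -0.7], -0.4],
    [[0, 0, 0], [0, 0, -0.7], -0.4],
    [[0, 0, 0], [0, 0, -0.7], -0.4],
    [[0, 0, 0], [0, 0, -0.7], -0.4],
    [[0, 0, 0], [0, 0, -0.7], -0.4],
    [[0, 0, 0], [0, 0, -0.7], -0.4],
    [[0, 0, 0], [0, 0, -0.7], -0.4],
    [[0, 0, 0], [0, 0, -0.7], -0.4],
    [[0, 0, 0], [0, 0, -0.7], -0.4],
  ],
)

```text
clock: 13.2
tcp_pos: [0.5583, 0.2525, 0.3136]
eef_rot: [[-0.982, -0.19, 0.0], [-0.19, 0.982, 0.001], [-0.0, 0.001, -1.0]]
contact_force: [-0.5, 1.6, -2.4]
width: 0.0331
finger_force: 12.0
```

```bash
python3 -c "
from geo import *
st()"
```

```text
t 13.2 tcp [0.5583 0.2525 0.3136] phi 1.7623 tilt [0.0002 0.001 ] w 0.0331 ff 12.0 q7 0.6619274107892531
F tool [0.24   1.6386 2.4294] Fw [-0.5469  1.5655 -2.428 ] M [ 0.669   0.0131 -0.1124]
```

Call:
arm_command(
  plan=[
    [[0, 0.008, 0], [0, 0, -0.5], -0.4],
    [[0, 0, 0], [0, 0, -0.5], -0.4],
    [[0, 0, 0], [0, 0, -0.5], -0.4],
    [[0, 0, 0], [0, 0, -0.2], -0.4],
    [[0, 0, 0], [0, 0, 0], -0.4],
  ],
)

```text
clock: 13.7
tcp_pos: [0.5582, 0.2527, 0.3136]
eef_rot: [[-0.948, -0.32, 0.0], [-0.32, 0.948, 0.001], [-0.0, 0.0, -1.0]]
contact_force: [-1.1, 1.8, -1.8]
width: 0.0332
finger_force: 12.0
```

```bash
python3 -c "
from geo import *
st()"
```

```text
t 13.7 tcp [0.5582 0.2527 0.3136] phi 1.896 tilt [0.0002 0.0005] w 0.0332 ff 12.0 q7 0.7894970446577992
F tool [0.4807 2.0149 1.8477] Fw [-1.0989  1.7567 -1.847 ] M [ 0.5384 -0.1094 -0.1216]
```

Call:
arm_command(
  plan=[
    [[0, 0, 0], [0, 0, -0.3], -0.4],
    [[0, 0, 0], [0, 0, 0], -0.4],
  ],
)

```text
clock: 13.9
tcp_pos: [0.5582, 0.2527, 0.3136]
eef_rot: [[-0.939, -0.343, 0.0], [-0.343, 0.939, 0.001], [-0.0, 0.0, -1.0]]
contact_force: [-1.0, 2.3, -0.2]
width: 0.033
finger_force: 12.0
```

```bash
python3 -c "
from geo import *
st()"
```

```text
t 13.9 tcp [0.5582 0.2527 0.3136] phi 1.9214 tilt [0.0002 0.0005] w 0.033 ff 12.0 q7 0.8138813985587613
F tool [0.1165 2.4541 0.1645] Fw [-0.9522  2.265  -0.1635] M [ 0.6761 -0.0742 -0.0797]
```

Call:
arm_command(
  plan=[
    [[0, 0.008, 0], [0, 0, -0.3], -0.4],
    [[0, 0, 0], [0, 0, 0], -0.4],
  ],
)

```text
clock: 14.1
tcp_pos: [0.5582, 0.2529, 0.3135]
eef_rot: [[-0.931, -0.366, 0.0], [-0.366, 0.931, 0.0], [-0.0, -0.0, -1.0]]
contact_force: [0.9, 0.8, 0.8]
width: 0.0331
finger_force: 12.0
```

```bash
python3 -c "
from geo import *
st()"
```

```text
t 14.1 tcp [0.5582 0.2529 0.3135] phi 1.9455 tilt [0.0003 0.    ] w 0.0331 ff 12.03 q7 0.8367401096371567
F tool [-1.1172  0.4544 -0.8454] Fw [0.8732 0.8318 0.8457] M [ 0.3702 -0.2815 -0.1816]
```

Call:
arm_command(
  plan=[
    [[0, 0, 0], [0, 0, -0.3], -0.4],
    [[0, 0, 0], [0, 0, 0], -0.4],
  ],
)

```text
clock: 14.3
tcp_pos: [0.5581, 0.2529, 0.3135]
eef_rot: [[-0.922, -0.388, 0.0], [-0.388, 0.922, 0.0], [-0.0, 0.0, -1.0]]
contact_force: [1.4, 1.3, 1.2]
width: 0.0335
finger_force: 12.1
```

```bash
python3 -c "
from geo import *
st()"
```

```text
t 14.3 tcp [0.5581 0.2529 0.3135] phi 1.9696 tilt [0.0002 0.0001] w 0.0335 ff 12.14 q7 0.8600144200471017
F tool [-1.8254  0.6314 -1.2193] Fw [1.4368 1.2904 1.2197] M [ 0.2794 -0.2977 -0.3199]
```

Call:
arm_command(
  plan=[
    [[0, 0, 0], [0, 0, 0.25], -0.4],
    [[0, 0, -0.03], [0, 0, 0], -0.4],
    [[0, 0, -0.03], [0, 0, 0], -0.4],
    [[0, 0, -0.03], [0, 0, 0], -0.4],
    [[0, 0, 0], [0, 0, 0], -0.4],
  ],
  newtons=14,
)

```text
clock: 14.8
tcp_pos: [0.558, 0.2529, 0.318]
eef_rot: [[-0.929, -0.369, -0.0], [-0.369, 0.929, -0.0], [0.0, -0.0, -1.0]]
contact_force: [1.6, 1.0, -4.0]
width: 0.0331
finger_force: 14.0
```

```bash
python3 -c "
from geo import *
st()"
```

```text
t 14.8 tcp [0.558  0.2529 0.318 ] phi 1.9486 tilt [-0.0001 -0.0001] w 0.0331 ff 14.0 q7 0.8457567278145183
F tool [-1.8526  0.3606  4.0258] Fw [ 1.5886  1.0183 -4.026 ] M [ 0.349  -0.5775 -0.1914]
```

Call:
arm_command(
  plan=[
    [[0, 0, -0.06], [0, 0, 0], -0.4],
    [[0, 0, -0.06], [0, 0, 0], -0.4],
    [[0, 0, -0.06], [0, 0, 0], -0.4],
    [[0, 0, -0.06], [0, 0, 0], -0.4],
    [[0, 0, 0], [0, 0, 0], -0.4],
  ],
)

```text
clock: 15.3
tcp_pos: [0.5579, 0.2531, 0.3305]
eef_rot: [[-0.929, -0.369, 0.0], [-0.369, 0.929, 0.0], [-0.0, -0.0, -1.0]]
contact_force: [-1.0, -0.5, -3.5]
width: 0.033
finger_force: 14.0
```

```bash
python3 -c "
from geo import *
st()"
```

```text
t 15.3 tcp [0.5579 0.2531 0.3305] phi 1.9489 tilt [0.0003 0.0001] w 0.033 ff 13.98 q7 0.8588909754098136
F tool [ 1.0968 -0.0712  3.4932] Fw [-0.9919 -0.4707 -3.4936] M [ 0.1078 -0.1377 -0.065 ]
```

Call:
arm_command(
  plan=[
    [[0, 0, -0.1], [0, 0, 0], -0.4],
    [[0, 0, -0.1], [0, 0, 0], -0.4],
    [[0, 0, -0.2], [0, 0, 0], -0.4],
    [[0, 0, -0.3], [0, 0, 0], -0.4],
    [[0, 0, -0.3], [0, 0, 0], -0.4],
    [[0, 0, -0.3], [0, 0, 0], -0.4],
    [[0, 0, -0.3], [0, 0, 0], -0.4],
    [[0, 0, -0.3], [0, 0, 0], -0.4],
    [[0, 0, -0.2], [0, 0, 0], -0.4],
    [[0, 0, -0.1], [0, 0, 0], -0.4],
    [[0, 0, 0], [0, 0, 0], -0.4],
  ],
)

```text
clock: 16.4
tcp_pos: [0.558, 0.253, 0.4404]
eef_rot: [[-0.929, -0.369, 0.001], [-0.369, 0.929, 0.0], [-0.001, -0.0, -1.0]]
contact_force: [-0.2, -0.4, -4.8]
width: 0.033
finger_force: 14.0
```

```bash
python3 look.py 3 scene wrist; python3 -c "
from geo import *
a=cv2.imread('pics/scene_3.png')[120:330,130:480]
w=cv2.resize(cv2.imread('pics/wrist_3.png'),(480,300))
a=cv2.resize(a,None,fx=1.37,fy=1.37);o=np.zeros((588,480,3),np.uint8);o[:a.shape[0],:a.shape[1]]=a[:288,:480];o[288:]=w;cv2.imwrite('pics/c3.png',o)
to(.519,-.192,.4)"
```

```text
t 16.5 tcp [0.558  0.2528 0.4394] phi 1.9485 tilt [-0.0006 -0.0003] w 0.0325 ff 13.98 q7 0.9752414528554159
F tool [-0.4798 -0.4679  4.9059] Fw [ 0.6157 -0.2592 -4.9061] M [ 0.0902 -0.1606 -0.0305]
shift units [ 4.0065 -7.981   0.7909]
```

View pics/c3.png

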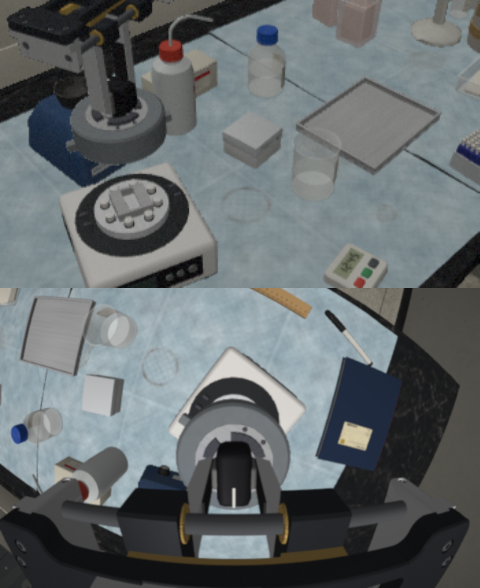

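The cover hangs level and clear of the mill, at crop (118,125), and the carriage below is exposed. Next I carry it to the tray.

Call:
arm_command(
  plan=[
    [[0.1, -0.2, 0], [0, 0, 0], -0.4],
    [[0.2, -0.4, 0], [0, 0, 0], -0.4],
    [[0.25, -0.5, 0], [0, 0, 0], -0.4],
    [[0.25, -0.5, 0], [0, 0, 0], -0.4],
    [[0.25, -0.5, 0], [0, 0, 0], -0.4],
    [[0.25, -0.5, 0], [0, 0, 0], -0.4],
    [[0.25, -0.5, 0], [0, 0, 0], -0.4],
    [[0.25, -0.5, 0], [0, 0, 0], -0.4],
    [[0.25, -0.5, 0], [0, 0, 0], -0.4],
    [[0.25, -0.5, 0], [0, 0, 0], -0.4],
    [[0.25, -0.5, 0], [0, 0, 0], -0.4],
    [[0.25, -0.5, 0], [0, 0, 0], -0.4],
  ],
)

```text
clock: 17.7
tcp_pos: [0.5306, -0.0608, 0.4394]
eef_rot: [[-0.93, -0.368, -0.001], [-0.368, 0.93, -0.0], [0.001, 0.0, -1.0]]
contact_force: [0.9, 0.7, -3.5]
width: 0.0324
finger_force: 14.0
```

Call:
arm_command(
  plan=[
    [[0.25, -0.5, 0], [0, 0, 0], -0.4],
    [[0.25, -0.5, 0], [0, 0, 0], -0.4],
    [[0.25, -0.5, 0], [0, 0, 0], -0.4],
    [[0.25, -0.5, 0], [0, 0, 0], -0.4],
    [[0.15, -0.3, 0], [0, 0, 0], -0.4],
    [[0.05, -0.1, 0], [0, 0, 0], -0.4],
    [[0, 0, 0], [0, 0, 0], -0.4],
    [[0, 0, 0], [0, 0, 0], -0.4],
  ],
)

```text
clock: 18.5
tcp_pos: [0.5198, -0.1914, 0.44]
eef_rot: [[-0.929, -0.37, 0.0], [-0.37, 0.929, 0.0], [-0.0, 0.0, -1.0]]
contact_force: [0.1, 1.0, -3.5]
width: 0.0329
finger_force: 14.0
```

```bash
python3 look.py 4 scene wrist; python3 -c "
from geo import *
w=cv2.imread('pics/wrist_4.png');cv2.imwrite('pics/w4.png',w)
to(.519,-.192,.2465)"
```

```text
t 18.6 tcp [ 0.5199 -0.1913  0.44  ] phi 1.9504 tilt [0.0001 0.0001] w 0.0327 ff 13.98 q7 1.805823764765969
F tool [0.3813 0.5044 3.0786] Fw [-0.5408  0.3275 -3.0786] M [ 0.0754 -0.1327 -0.0122]
shift units [ 0.0213 -0.0059  3.8705]
```

View pics/w4.png

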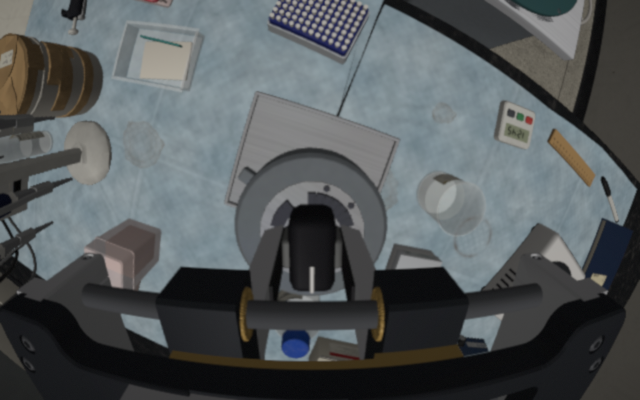

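The wrist view shows the cover hanging over the tray, with tray corners at (258,93), (399,138) and (230,204). The beaker, at (450,205), is well clear.

```bash
python3 -c "
from geo import *
P=[wray(p,.014) for p in [(258,93),(399,138),(230,204)]];print(*P)
print('centre',(P[1]+P[2])/2, np.linalg.norm(P[0]-P[1]),np.linalg.norm(P[0]-P[2]))"
```

```text
[ 0.4464 -0.2974  0.014 ] [ 0.431  -0.1017  0.014 ] [ 0.603  -0.2827  0.014 ]
centre [ 0.517  -0.1922  0.014 ] 0.19638508357278314 0.1573041240680384
```

Call:
arm_command(
  plan=[
    [[0, 0, 0.2], [0, 0, 0], -0.4],
    [[0, 0, 0.4], [0, 0, 0], -0.4],
    [[0, 0, 0.4], [0, 0, 0], -0.4],
    [[0, 0, 0.4], [0, 0, 0], -0.4],
    [[0, 0, 0.4], [0, 0, 0], -0.4],
    [[0, 0, 0.3], [0, 0, 0], -0.4],
    [[0, 0, 0.2], [0, 0, 0], -0.4],
    [[0, 0, 0], [0, 0, 0], -0.4],
  ],
)

```text
clock: 19.4
tcp_pos: [0.5195, -0.1924, 0.3238]
eef_rot: [[-0.929, -0.369, -0.001], [-0.369, 0.929, 0.001], [0.001, 0.001, -1.0]]
contact_force: [-0.5, -0.8, -3.2]
width: 0.0329
finger_force: 14.0
```

Both cameras agree on the tray centre. I'll keep lowering, down to about 3 mm above the tray.

Call:
arm_command(
  plan=[
    [[0.05, 0, 0.3], [0, 0, 0], -0.4],
    [[0, 0, 0.4], [0, 0, 0], -0.4],
    [[0, 0, 0.3], [0, 0, 0], -0.4],
    [[0, 0, 0.2], [0, 0, 0], -0.4],
    [[0, 0, 0.15], [0, 0, 0], -0.4],
    [[0, 0, 0.1], [0, 0, 0], -0.4],
    [[0, 0, 0], [0, 0, 0], -0.4],
    [[0, 0, 0], [0, 0, 0], -0.4],
  ],
)

```text
clock: 20.2
tcp_pos: [0.5175, -0.1935, 0.2528]
eef_rot: [[-0.929, -0.369, 0.0], [-0.369, 0.929, -0.0], [-0.0, -0.0, -1.0]]
contact_force: [1.3, -0.5, -3.5]
width: 0.0328
finger_force: 14.0
```

```bash
python3 -c "
from geo import *
st()"
```

```text
t 20.2 tcp [ 0.5175 -0.1935  0.2528] phi 1.9487 tilt [ 0.0004 -0.0001] w 0.0328 ff 13.98 q7 1.6346574415097783
F tool [-1.048  -0.9007  3.4535] Fw [ 1.3078 -0.4508 -3.4529] M [ 0.0706 -0.0872 -0.0461]
```

Call:
arm_command(
  plan=[
    [[0, 0, 0.03], [0, 0, 0], -0.4],
    [[0, 0, 0.03], [0, 0, 0], -0.4],
    [[0, 0, 0.03], [0, 0, 0], -0.4],
    [[0, 0, 0.02], [0, 0, 0], -0.4],
    [[0, 0, 0], [0, 0, 0], -0.4],
    [[0, 0, 0], [0, 0, 0], -0.4],
  ],
)

```text
clock: 20.8
tcp_pos: [0.5174, -0.1935, 0.2469]
eef_rot: [[-0.929, -0.369, -0.0], [-0.369, 0.929, 0.0], [0.0, 0.0, -1.0]]
contact_force: [0.1, -0.3, -3.0]
width: 0.0324
finger_force: 14.0
```

```bash
python3 -c "
from geo import *
st()"
```

```text
t 20.8 tcp [ 0.5174 -0.1935  0.2469] phi 1.9486 tilt [-0.0001  0.0001] w 0.0324 ff 13.98 q7 1.6287318515921074
F tool [ 0.0287 -0.2585  2.9967] Fw [ 0.0684 -0.2506 -2.9967] M [ 0.0405 -0.1365  0.0272]
```

Call:
arm_command(
  plan=[
    [[0, 0, 0.01], [0, 0, 0], -0.4],
    [[0, 0, 0.01], [0, 0, 0], -0.4],
    [[0, 0, 0], [0, 0, 0], -0.4],
    [[0, 0, 0], [0, 0, 0], -0.4],
  ],
)

```text
clock: 21.2
tcp_pos: [0.5176, -0.1934, 0.2464]
eef_rot: [[-0.929, -0.369, 0.0], [-0.369, 0.929, -0.0], [-0.0, -0.0, -1.0]]
contact_force: [-2.3, 0.2, 5.5]
width: 0.0329
finger_force: 14.0
```

```bash
python3 -c "
from geo import *
st()"
```

```text
t 21.2 tcp [ 0.5176 -0.1934  0.2464] phi 1.9487 tilt [ 0.0004 -0.0003] w 0.0329 ff 14.03 q7 1.6276709261903712
F tool [ 2.0885  1.0083 -5.541 ] Fw [-2.3155  0.168   5.54  ] M [ 0.2055  0.4733 -0.0431]
```

Call:
arm_command(
  plan=[
    [[0, 0, 0.01], [0, 0, 0], -0.4],
    [[0, 0, 0.01], [0, 0, 0], -0.4],
    [[0, 0, 0], [0, 0, 0], -0.4],
    [[0, 0, 0], [0, 0, 0], -0.4],
  ],
)

```text
clock: 21.6
tcp_pos: [0.5178, -0.1933, 0.2459]
eef_rot: [[-0.929, -0.369, 0.001], [-0.369, 0.929, -0.001], [-0.001, -0.001, -1.0]]
contact_force: [-4.2, 1.3, 17.0]
width: 0.0333
finger_force: 14.1
```

```bash
python3 -c "
from geo import *
st()"
```

```text
t 21.6 tcp [ 0.5178 -0.1933  0.2459] phi 1.9488 tilt [ 0.0012 -0.0006] w 0.0333 ff 14.06 q7 1.6265618386631746
F tool [  3.3803   2.7546 -16.9816] Fw [-4.1787  1.3225 16.9758] M [0.3983 0.8289 0.0122]
```

Call:
arm_command(
  plan=[
    [[0, 0, -0.015], [0, 0, 0], -0.4],
    [[0, 0, -0.008], [0, 0, 0], -0.4],
    [[0, 0, 0], [0, 0, 0], -0.4],
  ],
)

```text
clock: 21.9
tcp_pos: [0.5176, -0.1935, 0.2463]
eef_rot: [[-0.929, -0.369, 0.001], [-0.369, 0.929, 0.0], [-0.001, -0.0, -1.0]]
contact_force: [-0.4, 0.6, 3.3]
width: 0.0325
finger_force: 14.0
```

```bash
python3 -c "
from geo import *
st()"
```

```text
t 21.9 tcp [ 0.5176 -0.1935  0.2463] phi 1.9487 tilt [0.0007 0.    ] w 0.0325 ff 14.01 q7 1.6278318193411492
F tool [ 0.1282  0.6534 -3.3439] Fw [-0.3625  0.5598  3.3436] M [ 0.2609 -0.2643 -0.044 ]
```

Now I release slowly and go straight up.

Call:
arm_command(
  plan=[
    [[0, 0, 0], [0, 0, 0], -0.25],
    [[0, 0, 0], [0, 0, 0], -0.18],
    [[0, 0, 0], [0, 0, 0], -0.1],
    [[0, 0, 0], [0, 0, 0], -0.02],
    [[0, 0, 0], [0, 0, 0], 0.06],
    [[0, 0, 0], [0, 0, 0], 0.2],
    [[0, 0, 0], [0, 0, 0], 0.3],
    [[0, 0, 0], [0, 0, 0], 0.3],
  ],
)

```text
clock: 22.7
tcp_pos: [0.5173, -0.1935, 0.2459]
eef_rot: [[-0.929, -0.369, -0.0], [-0.369, 0.929, 0.0], [0.0, 0.0, -1.0]]
contact_force: [0.3, 0.0, -0.3]
width: 0.0614
finger_force: 0.0
```

```bash
python3 -c "
from geo import *
st()"
```

```text
t 22.7 tcp [ 0.5173 -0.1935  0.2459] phi 1.9486 tilt [-0.0003  0.0001] w 0.0614 ff 0.0 q7 1.6278429252220588
F tool [-0.2698 -0.0675  0.3309] Fw [ 0.2756  0.0368 -0.331 ] M [ 0.0784 -0.1822  0.0031]
```

Call:
arm_command(
  plan=[
    [[0, 0, -0.1], [0, 0, 0], 0.3],
    [[0, 0, -0.3], [0, 0, 0], 0.3],
    [[0, 0, -0.4], [0, 0, 0], 0.3],
    [[0, 0, -0.5], [0, 0, 0], 0.3],
    [[0, 0, -0.5], [0, 0, 0], 0.3],
    [[0, 0, -0.5], [0, 0, 0], 0.3],
    [[0, 0, -0.5], [0, 0, 0], 0.3],
    [[0, 0, -0.5], [0, 0, 0], 0.3],
    [[0, 0, -0.3], [0, 0, 0], 0.3],
    [[0, 0, 0], [0, 0, 0], 0.3],
  ],
)

```text
clock: 23.7
tcp_pos: [0.5176, -0.1932, 0.4286]
eef_rot: [[-0.929, -0.369, 0.003], [-0.369, 0.929, -0.002], [-0.002, -0.003, -1.0]]
contact_force: [0.2, 0.3, -0.2]
width: 0.0613
finger_force: 0.0
```

```bash
python3 look.py 5 scene wrist; python3 -c "
from geo import *
st()
a=cv2.imread('pics/scene_5.png')[120:330,130:480];a=cv2.resize(a,None,fx=1.37,fy=1.37)
w=cv2.imread('pics/wrist_5.png')[40:340,100:580]
o=np.zeros((588,480,3),np.uint8);o[:287,:479]=a[:287,:479];o[288:]=w;cv2.imwrite('pics/c5.png',o)
P=cloud('scene',np.load('pics/scene_5.npz')['d']).reshape(-1,3)
k=P[(abs(P[:,0]-.517)<.075)&(abs(P[:,1]+.19)<.09)&(abs(P[:,2]-.037)<.005)];print(len(k),cv2.minEnclosingCircle((k[:,:2]*1000).astype(np.float32)),np.polyfit(k[:,0],k[:,2],1),np.polyfit(k[:,1],k[:,2],1),np.median(k[:,2]))"
```

```text
t 23.8 tcp [ 0.5172 -0.1935  0.426 ] phi 1.9485 tilt [-0.0002 -0.0006] w 0.0609 ff 0.0 q7 1.8110980538680308
F tool [ 0.5223 -0.2231 -0.0969] Fw [-0.4032 -0.4     0.0972] M [ 0.0507 -0.1609  0.0207]
672 ((516.6041870117188, -191.23255920410156), 52.21358108520508) [0.0031 0.0354] [-0.0081  0.0355] 0.03696136666317268
```

View pics/c5.png

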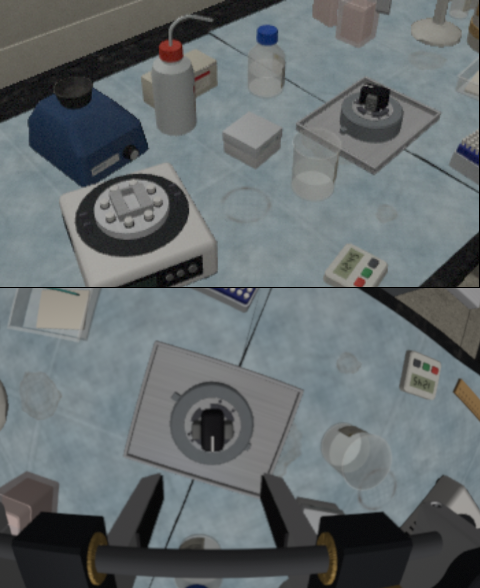

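The pictures show the cover flat on the tray floor with the knob up. Its deck measures z = 37 mm, centred at (0.517,-0.191). The beaker, box and bottle look unmoved, and the arm is clear, so I'm handing in.

```bash
python3 -c "
from plant import r
print(r.hand_in())"
```

```text
the job is handed in; nothing more can be done
None
```

The mill is open and the job is handed in: the knob turned until it met the stop, and the cover lies flat, knob up, in the middle of the tray; the beaker, box and bottle look unmoved, grip stayed at 14 N or less, the hardest press I read was 17 N on the tray at set-down, and it took about 24 s.

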